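# Clear stray nuts from the seed-sorting board with tongs

### The job

Stray machine nuts turned up in the seed sample: turn the ball knob of the blue reject box to open its port fully, then use the tongs to drop every nut from the sorting board through the port, never touching a nut with the gripper itself. When all the nuts are inside, stand the tongs back upright in their caddy and turn the knob back until the port is fully shut; leave everything else on the bench where it is.

Things in the scene. Friction and masses are not known exactly. Their poses are not given: they have to be found in the camera images.
- nut0_center (a point): hexagonal plain steel machine nut lying flat, 21 mm across flats (24 mm across corners), 12 mm high, about 25 g; this point is its centre, half-way up. Its y axis is square to one pair of flats (the flats repeat every 60 deg of yaw). There are 4 to 6 nuts; None if absent.
- nut1_center (a point): another such nut (see nut0_center); None if absent.
- nut2_center (a point): another such nut (see nut0_center); None if absent.
- nut3_center (a point): another such nut (see nut0_center); None if absent.
- nut4_center (a point): another such nut (see nut0_center); None if absent.
- nut5_center (a point): another such nut (see nut0_center); None if absent.
- board: white sorting board fixed on the bench, 210 mm (x) x 310 mm (y), 5 mm thick, without a rim; origin at the centre of its underside. At the start the nuts lie on it, with the brass weight and the small jar among them.
- tongs_grip (a point): steel tongs, 138 mm tall, 90 g, standing tips down in the caddy: two flat upright legs, 14 mm wide (along x), that slide together along the tongs' y, staying parallel, when squeezed. This point is midway between the free legs at the middle of the black grip pads, 105 mm above the tips; z up. From 80 mm above the tips upwards the legs are 8 mm thick: 62 mm over their outsides when free.
- tongs_tip (a point): the point midway between the free tips of the tongs, at their very bottom. The lower 80 mm of each leg is 4 mm thick; the gap between the tips is 46 mm when free, and always 16 mm less than the width over the grip pads.
- tongs_leg (a joint): how far the tongs are squeezed together, m: 0 free, 0.034 at the stop (tips 12 mm apart). A built-in spring pushes back with 6 N when free, 11 N when shut. To carry the tongs keep them squeezed by several mm (52 mm over the pads holds them, tips 36 mm apart); squeeze further to pinch a nut between the tips; opening past 60 mm lets the tongs drop.
- caddy_floor (a point): centre of the inside floor of the tongs caddy, a fixed narrow steel pocket open at the top, 6 mm above the bench; its walls rise 64 mm above this point with a small flared lip to 74 mm. Inside it measures 22 mm along its x and 70 mm along its y, so the tongs stand in it with their y along its y (either way round).
- box: blue steel reject box fixed on the bench, 120 mm (x) x 125 mm (y) x 85 mm high; origin at the centre of its underside. A flat top carries the port and the ball knob; inside it is hollow, walls and floor 4 mm. A sheet-metal shutter on the knob's stem, 7 mm under the top, covers the port when closed.
- port (a point): centre of the square port in the box's top, at the level of the top face (85 mm over the bench); the opening is 48 mm x 48 mm, edges along the box's x and y. It lies 52 mm from the knob's axis along the box's +x. Under it a 45 deg steel deflector sends what is dropped towards the far (+y) half of the box.
- ball (a point): centre of the smooth black ball knob, 40 mm diameter, on an upright stem on the box's top, 45 mm above the top face (130 mm over the bench). It turns about its vertical axis; fingers slip off unless they close across its widest part. It needs about 0.15 N m and stays where it is left. A white line on ball and collar points where the shutter lies.
- knob (a joint): angle of the ball knob in rad, from 0 (stop: shutter fully shut, white line towards the port, box +x) to 1.57 (stop: port fully open); grows anticlockwise seen from above
- weight: bystander: brass balance weight standing on the board, 28 mm diameter, 41 mm high; origin at its underside
- jar: bystander: small closed sample jar standing on the board, 32 mm diameter, 50 mm high; origin at its underside
- mug: bystander: white mug, 76 mm diameter, 85 mm high; origin at its underside
- sampletin: bystander: open tin, 90 mm diameter, 50 mm high; origin at its underside
- spray: bystander: aluminium spray can, 60 mm diameter, 150 mm high; origin at its underside

How it is judged:
On the way, in this order (a step that is already met when the one before it is completed fails the run):
1. the port is opened fully with the ball knob (beyond 1.3 rad) (value of joint knob above 1.3 rad), for 0.2 s.
2. every nut is inside the reject box (x of nut0_center in the frame of box between -0.058 and 0.058 m and y of nut0_center in the frame of box between -0.06 and 0.06 m and z of each of nut0_center, nut1_center, nut2_center, nut3_center, nut4_center, nut5_center in the frame of box below 0.068 m and x of nut1_center in the frame of box between -0.058 and 0.058 m and y of nut1_center in the frame of box between -0.06 and 0.06 m and x of nut2_center in the frame of box between -0.058 and 0.058 m and y of nut2_center in the frame of box between -0.06 and 0.06 m and x of nut3_center in the frame of box between -0.058 and 0.058 m and y of nut3_center in the frame of box between -0.06 and 0.06 m and x of nut4_center in the frame of box between -0.058 and 0.058 m and y of nut4_center in the frame of box between -0.06 and 0.06 m and x of nut5_center in the frame of box between -0.058 and 0.058 m and y of nut5_center in the frame of box between -0.06 and 0.06 m), for 0.2 s.
At the end, for the whole second after the job is handed in: All nuts lie inside the reject box below the shutter, the knob is shut (below 0.15 rad), and the tongs stand in the caddy upright (within 0.2 rad), tips on its floor (within 12 mm) and within 30 mm of its centre, at rest (all of step 2 and value of joint knob below 0.15 rad and angle between tongs_tip's own z axis and vertical below 0.2 rad and z of tongs_tip in the frame of caddy_floor between -0.005 and 0.012 m and horizontal distance between tongs_tip and caddy_floor below 0.03 m and linear speed of tongs below 0.02 m/s); the robot touches nothing.
It fails at once if the gripper or arm itself touches a nut (contact force between any of the fingers, the arm and nut0 above 0.5 N or contact force between any of the fingers, the arm and nut1 above 0.5 N or contact force between any of the fingers, the arm and nut2 above 0.5 N or contact force between any of the fingers, the arm and nut3 above 0.5 N or contact force between any of the fingers, the arm and nut4 above 0.5 N or contact force between any of the fingers, the arm and nut5 above 0.5 N).
It fails at once if a bystander is moved by more than 35 mm or knocked over (distance of any of weight, jar, mug, sampletin, spray from where it was at the start of the episode above 0.035 m or angle between any of weight, jar, mug, sampletin, spray's own z axis and vertical above 0.6 rad).
Of nut0, nut1, nut2, nut3, nut4, nut5 only 4 to 6 are there at a start; the rules pass over those that are not, and their reading is None.
At some moment in a run one of nut0, nut1, nut2, nut3, nut4, nut5 may be knocked a few centimetres aside while the robot is not near it.
It also fails if it takes over 210 s, if anything falls off the work surface, if the arm or the gripper's body presses on something with over 40 N, if the wrist force passes 120 N, or if a joint passes its speed limit or range.

### The arm

A 7-joint arm with a two-finger parallel gripper is mounted at the origin on the work surface. World frame = base frame: x ahead of the robot, y to its left, z up, the work surface at z = 0. Lengths are in m, angles in rad, forces in N, time in s.
With the tool pointing down it reaches from about 0.425 to 1.025 m from the base axis. Payload 9.4 kg.
Tool frame: the origin (TCP) lies midway between the tips of the shut fingers; the grasp point (between the pads) lies 19 mm behind it (ctrl.grip_depth is the distance from the TCP to the grasp point, in m); z points along the fingers, y is the line along which they close (so a half turn about z gives the same grasp; the last joint's range is limited). The gripper opens to 93 mm and grips with 3 to 60 N. Pads are 15 mm wide; open, the fingers measure 128 mm over their backs; the gripper's body (75 mm by 188 mm) begins 65 mm behind the grasp point.
Start: joints at [-1.36, 0.599, -0.003, 1.599, 0.002, 0.943, -0.08], TCP at [0.206, 0.695, 0.219] pointing down, gripper open.
Joint ranges: [-2.57, 2.57], [-0.35, 1.97], [-1.29, 1.29], [0.11, 2.56], [-1.05, 4.19], [0.11, 1.86], [-2.63, 2.63]. Speed limits (rad/s): [2.22, 2.22, 3.01, 3.01, 3.14, 3.14, 3.14].

### API

Orientations are given as a rotation vector (axis times angle).
In Python, from bench import ctrl gives the robot as it stands. The module is installed in compiled form; this text tells all that it offers.
- The arm moves only by the shell command python3 -m jog 'ROWS'. ROWS is a JSON object of lists of equal length, an entry for each row: "dp": the shift along the tool's x, y, z in cm, a list of three; "roll": the turn about the tool's z in degrees; "fingers": the finger opening in cm, from 0 to 9.3. A call has exactly 8 rows; each row is the pose to reach, as a shift and turn from the pose commanded when the call began, along the tool's axes at that moment; what a row does not reach only later rows make up. A row lasts 1/8 s, in which the tool goes at most 62.5 mm and 10.7 degrees, less where a joint would pass 70% of its speed; a pose out of reach is approached as far as the arm can. A call with a gripper value outside its range is refused whole. The fingers move at their own pace and stop on an object; the grip force is fixed at half the most. Time passes only in rows, so rows that repeat a pose let the fingers close, or fill a call up. It gives the time, the measured TCP pose, the force, the opening and the grip force at its end, in the units of the state.
- ctrl.state(): the state, without advancing time (a new reading comes with each control period).
- ctrl.read_camera(name): name is "side" or "top"; returns the picture (400x640x3 uint8, blue, green, red); there is no depth.
- ctrl.camera_info(name): a dict with "intrinsics" (3x3 intrinsics, pixels), "extrinsics" (4x4, takes a point from world to camera coordinates). Camera axes: x right, y up, looking along -z (the intrinsics and any distortion apply to the point x, -y, -z); pixel columns grow to the right and rows downward; lengths in m; the calibration is good to about 2 mm. A picture is of the moment at which its call begins. camera_info takes no time and is no camera call.
- ctrl.close_job(): hands the job in; it is judged then, once.
The state is a dict: "time_s": time; "qpos": joint angles; "qd": joint speeds; "joint_torque": joint torques, N m; "eef_pos": TCP position; "eef_rot": TCP orientation; "force": force on the tool from outside, world axes, zero at the start; "torque": the same for the moment, N m; "width": finger opening in m; "gripper_force": force on a finger pad.
Only numpy, scipy, OpenCV 4.12 (cv2) and the standard library are available. Lean on these libraries where they do the work, as an engineer would, in place of code of your own. Each camera call takes 0.05 s, during which the arm holds its last target. There are 200 camera calls.

## Working session

There is one attempt and no reset: what is moved stays moved. The work goes in short steps, Python scripts to look and compute and a shell command to move; the robot and the scene stay as the last step left them, time stands still between calls to the robot, and variables do not carry over. Pictures are saved under pics/ and viewed, at most 14 in all, crops included, and the job is handed in when it is done.

```bash
mkdir -p pics; python3 - <<'E'
from bench import ctrl
import cv2,numpy as np
print(ctrl.state())
for n in("top","side"):
    im=ctrl.read_camera(n); cv2.imwrite(f"pics/{n}0.png",im)
    i=ctrl.camera_info(n); print(n,{k:np.round(v,4).tolist() if not isinstance(v,(str,type(None))) else v for k,v in i.items()})
E
```

```text
{'time_s': 0.0, 'qpos': array([-1.35970834,  0.6001466 , -0.00254688,  1.60012979,  0.00182229,
        0.94291626, -0.07977988]), 'qd': array([-0.00034703,  0.00108546,  0.0009206 , -0.00140693,  0.00069633,
        0.00160348, -0.00094952]), 'joint_torque': array([ 4.68559792e-04, -7.65062070e+01,  1.49793606e+00, -2.52347159e+01,
       -5.23395999e-02,  1.68979622e-02,  1.46217430e-04]), 'eef_pos': array([0.20565862, 0.69469945, 0.21774446]), 'eef_rot': array([-4.50340795e-01, -3.10907796e+00,  2.50798636e-03]), 'force': array([-0.01718702,  0.03146505, -0.88553872]), 'torque': array([ 0.02885642, -0.00938422,  0.05395605]), 'gripper_force': 0.0, 'width': 0.09304454711452421}
top {'intrinsics': [[512.7308, 0.0, 318.8454], [0.0, 512.7308, 195.0491], [0.0, 0.0, 1.0]], 'extrinsics': [[-0.0091, -0.9998, -0.0191, -0.0028], [0.9967, -0.0106, 0.0807, -0.5967], [-0.0809, -0.0183, 0.9966, -1.4418], [0.0, 0.0, 0.0, 1.0]]}
side {'intrinsics': [[512.9933, 0.0, 317.2412], [0.0, 512.9933, 201.3517], [0.0, 0.0, 1.0]], 'extrinsics': [[0.874, -0.4857, -0.0152, -0.5272], [0.329, 0.5684, 0.7541, -0.2693], [-0.3576, -0.6641, 0.6566, -0.996], [0.0, 0.0, 0.0, 1.0]]}
```

View pics/top0.png

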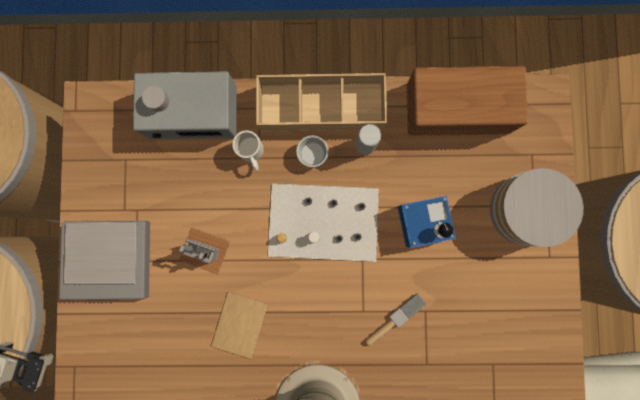

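View pics/side0.png

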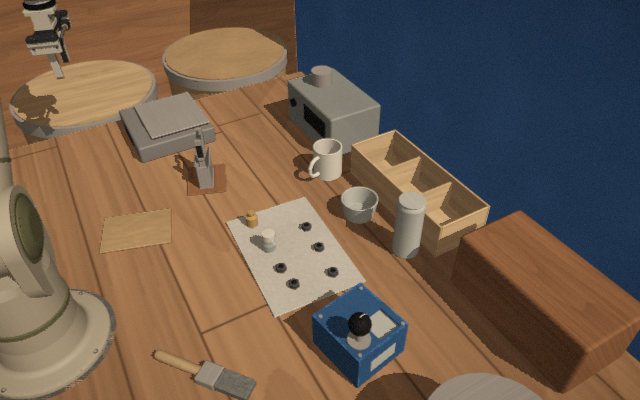

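The top view shows five nuts at about (308,201), (333,203), (361,206), (338,238) and (356,237). The weight is at (281,238), the jar at (313,237), the box around (428,221) with its ball near (445,231), and the tongs near (200,250). Next I'll zoom in.

```bash
cat > h.py <<'E'
import numpy as np,cv2
from bench import ctrl
def ray(n,u,v):
    c=ctrl.camera_info(n);K=np.array(c["intrinsics"]);E=np.array(c["extrinsics"]);R=E[:3,:3];t=E[:3,3]
    d=np.linalg.inv(K)@[u,v,1]; d=d*[1,-1,-1]
    return -R.T@t, R.T@d
def onz(n,u,v,z):
    o,d=ray(n,u,v); return o+d*(z-o[2])/d[2]
def pix(n,p):
    c=ctrl.camera_info(n);K=np.array(c["intrinsics"]);E=np.array(c["extrinsics"])
    q=E[:3,:3]@np.array(p)+E[:3,3]; q=K@(q*[1,-1,-1]); return q[:2]/q[2]
def tri(a,b):  # pixel in top, pixel in side -> point, gap
    o1,d1=ray("top",*a);o2,d2=ray("side",*b)
    s=np.linalg.lstsq(np.c_[d1,-d2],o2-o1,rcond=None)[0]
    p,q=o1+d1*s[0],o2+d2*s[1]; return (p+q)/2,np.linalg.norm(p-q)
def tool(p,phi=0): # shift (cm) in tool axes from current pose to world point p
    from scipy.spatial.transform import Rotation as R
    s=ctrl.state(); r=R.from_rotvec(s["eef_rot"]); return r.inv().apply(np.array(p)-s["eef_pos"])*100
def grab(n): return ctrl.read_camera(n)
E
python3 - <<'E'
import cv2,numpy as np
a=cv2.imread("pics/top0.png");b=cv2.imread("pics/side0.png")
z=lambda im,x,y,w,h,W,H:cv2.resize(im[y:y+h,x:x+w],(W,H),interpolation=cv2.INTER_CUBIC)
o=np.zeros((600,800,3),np.uint8)
o[:288,:384]=z(a,262,178,128,96,384,288)      # x3 nuts
o[:288,400:784]=z(a,396,190,64,48,384,288)    # x6 box
o[300:588,:384]=z(a,172,226,64,48,384,288)    # x6 caddy
o[300:588,400:784]=z(b,170,115,64,48,384,288) # x6
cv2.imwrite("pics/z0.png",o)
o=np.zeros((600,800,3),np.uint8)
o[:480,:480]=z(b,305,280,120,120,480,480)
o[:432,490:790]=z(b,175,115,50,72,300,432)
cv2.imwrite("pics/z1.png",o)
E
```

```text
(no output)
```

View pics/z0.png

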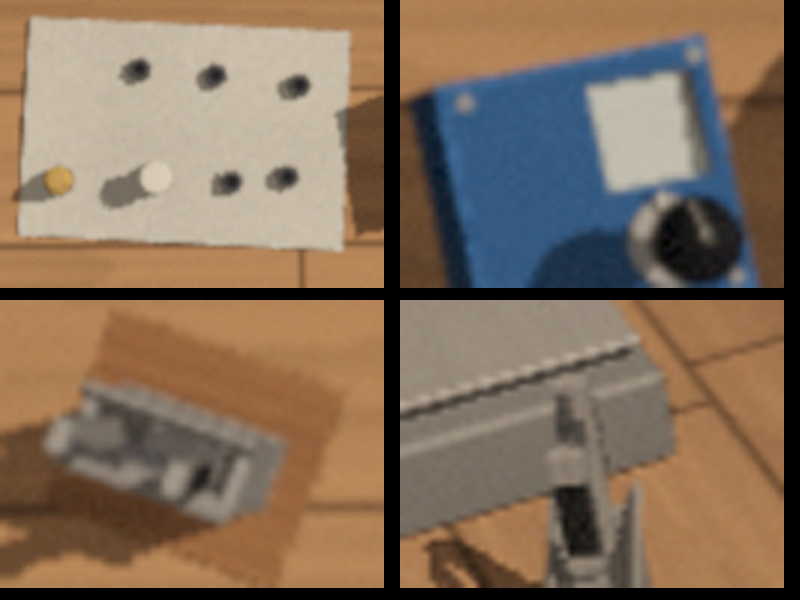

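View pics/z1.png

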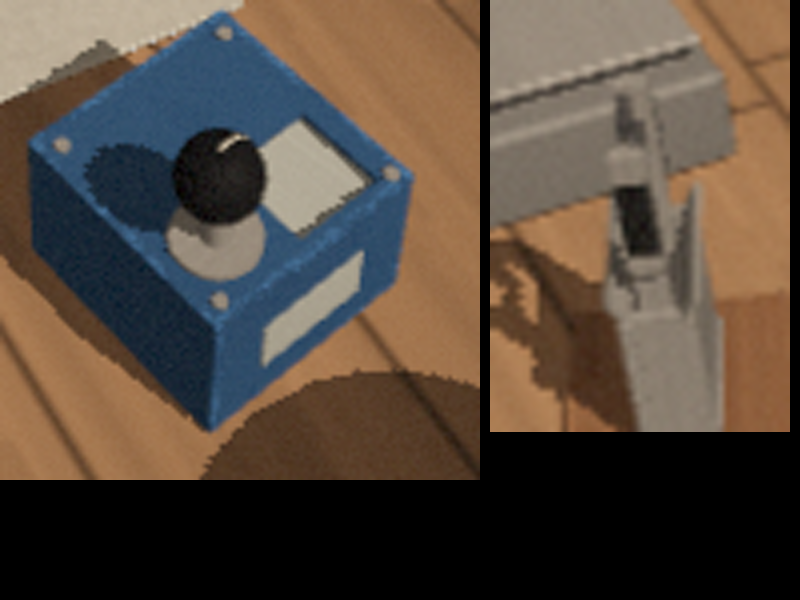

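Zoom: the ball is at top (446,230) and side (360,324). The light shutter covers the port and the box is turned about +11°. The caddy's long axis is about 15° off world y. Next I'll compute positions and overlay models to check them.

```bash
cat > m.py <<'E'
from h import *
a=cv2.imread("pics/top0.png");b=cv2.imread("pics/side0.png")
ball,g=tri((446,229.7),(360,324.3)); print("ball",ball.round(4),g)
cor=[onz("top",396+x/6,190+y/6,.085) for x,y in[(35,88),(305,38)]]
d=cor[1]-cor[0]; yb=np.arctan2(d[0],-d[1]); print("box edge",np.linalg.norm(d[:2]),"yaw",np.degrees(yb))
port=np.r_[ball[:2]+.052*np.array([np.cos(yb),np.sin(yb)]),.085]; print("port",port)
q=[onz("top",396+x/6,190+y/6,.085)[:2] for x,y in[(187,88),(282,72),(305,178),(207,192)]]; print("port pix mean",np.mean(q,0))
cad=[onz("top",172+x/6,226+y/6,.080)[:2] for x,y in[(83,82),(285,140),(237,222),(45,140)]]; print("cad corners",np.round(cad,4).tolist(),np.mean(cad,0))
hsv=cv2.cvtColor(a,cv2.COLOR_BGR2HSV)
m=((a.max(2)<75)).astype(np.uint8); m[:182]=0;m[262:]=0;m[:,:268]=0;m[:,380:]=0
n,_,st,c=cv2.connectedComponentsWithStats(m)
nuts=[]
for i in range(1,n):
    if st[i,4]>8:
        p=onz("top",*c[i],.011); nuts.append(p); print("nut",c[i].round(1),st[i,4],p.round(4))
m=((b.max(2)<75)).astype(np.uint8)
n,_,st,c=cv2.connectedComponentsWithStats(m)
for i in range(1,n):
    if 5<st[i,4]<200 and 240<c[i][0]<350 and 200<c[i][1]<300: print("side nut",c[i].round(1),st[i,4],onz("side",*c[i],.011).round(4))
for nme,px,z in(("weight",(262+60/3,178+178/3),.046),("jar",(262+155/3,178+177/3),.055)): print(nme,onz("top",*px,z).round(3))
E
python3 m.py
```

```text
ball [ 0.4944 -0.3447  0.1278] 0.0025579776343472153
box edge 0.12468989325498993 yaw 9.926288165120567
port [ 0.54557276 -0.33578527  0.085     ]
port pix mean [ 0.54177229 -0.33055593]
cad corners [[0.4731, 0.3564], [0.4459, 0.2635], [0.409, 0.2852], [0.4469, 0.3735]] [0.44374183 0.31963412]
nut [307.9 200.7] 18 [0.5816 0.0233 0.011 ]
nut [333.  202.9] 20 [ 0.5746 -0.0489  0.011 ]
nut [361.1 206. ] 19 [ 0.5648 -0.1297  0.011 ]
nut [357.2 236.5] 18 [ 0.4775 -0.1172  0.011 ]
nut [338.4 238.4] 16 [ 0.4726 -0.0635  0.011 ]
side nut [329.7 208. ] 13 [0.664  0.0462 0.011 ]
side nut [305.2 226. ] 47 [0.582  0.0199 0.011 ]
side nut [317.8 246.4] 48 [ 0.5754 -0.0528  0.011 ]
side nut [279.9 267.4] 58 [ 0.4733 -0.0669  0.011 ]
side nut [331.7 271.6] 54 [ 0.5649 -0.1333  0.011 ]
side nut [292.7 283.4] 60 [ 0.4772 -0.1206  0.011 ]
weight [0.477 0.095 0.046]
jar [0.477 0.006 0.055]
```

```bash
python3 -c "
from h import *
print(tool([.56,.28,.25]).round(1))"
```

```text
[-45.7 -29.7  -3.2]
```

```bash
python3 -m jog '{"dp":[[-46,-30,-3],[-46,-30,-3],[-46,-30,-3],[-46,-30,-3],[-46,-30,-3],[-46,-30,-3],[-46,-30,-3],[-46,-30,-3]],"roll":[0,0,0,0,0,0,0,0],"fingers":[9.3,9.3,9.3,9.3,9.3,9.3,9.3,9.3]}'; python3 -c "
from h import *
s=ctrl.state();print(s['qpos'].round(2),s['force']);print(tool([.4945,-.345,.21]).round(1))"
```

```text
time_s: 1.1
eef_pos: [0.5303, 0.3133, 0.2459]
eef_rot: [-0.45, -3.109, 0.0]
force: [1.3, 0.4, 0.1]
width: 0.093
gripper_force: 0.0
[-0.64  0.44  0.02  1.83 -0.01  0.87  0.67] [1.33932494 0.44382649 0.0802701 ]
[-15.2 -64.1   3.6]
```

```bash
python3 -m jog '{"dp":[[-15,-64,3],[-15,-64,3],[-15,-64,3],[-15,-64,3],[-15,-64,3],[-15,-64,3],[-15,-64,3],[-15,-64,3]],"roll":[10,20,30,40,50,60,70,80],"fingers":[9.3,9.3,9.3,9.3,9.3,9.3,9.3,8]}'; python3 -c "
from h import *
s=ctrl.state();print(s['qpos'].round(2),s['force']);print(tool([.4945,-.345,.18]).round(1))"
```

```text
time_s: 2.1
eef_pos: [0.5003, -0.1855, 0.2231]
eef_rot: [2.349, 2.086, 0.0]
force: [1.6, 0.5, -0.6]
width: 0.0867
gripper_force: 0.0
[-0.07  0.39  0.44  2.05 -0.24  0.75  0.4 ] [ 1.62008448  0.52945879 -0.55975287]
[-15.9   1.3   4.3]
```

```bash
python3 -m jog '{"dp":[[-6,0.5,1],[-12,1,2],[-15.9,1.3,4.3],[-15.9,1.3,4.3],[-15.9,1.3,4.3],[-15.9,1.3,4.3],[-15.9,1.3,4.3],[-15.9,1.3,4.3]],"roll":[5,10,10,10,10,10,10,10],"fingers":[8,8,8,8,8,8,8,8]}'; python3 - <<'E'
from h import *
s=ctrl.state();print(s['qpos'].round(2),s['force']);print(tool([.4945,-.345,.111]).round(1))
a=grab("top");b=grab("side")
z=lambda im,x,y,w,h,W,H:cv2.resize(im[y:y+h,x:x+w],(W,H),interpolation=cv2.INTER_CUBIC)
cv2.imwrite("pics/k1.png",np.hstack([z(a,390,180,80,100,400,500),z(b,310,250,80,100,400,500)]))
E
```

```text
time_s: 3.1
eef_pos: [0.496, -0.3425, 0.1805]
eef_rot: [2.516, 1.881, 0.001]
force: [-0.0, -0.0, -0.8]
width: 0.0798
gripper_force: 0.0
[ 0.21  0.53  0.45  1.94 -0.33  0.74  0.57] [-0.04968386 -0.03402966 -0.75130986]
[-0.3 -0.1  7. ]
```

View pics/k1.png

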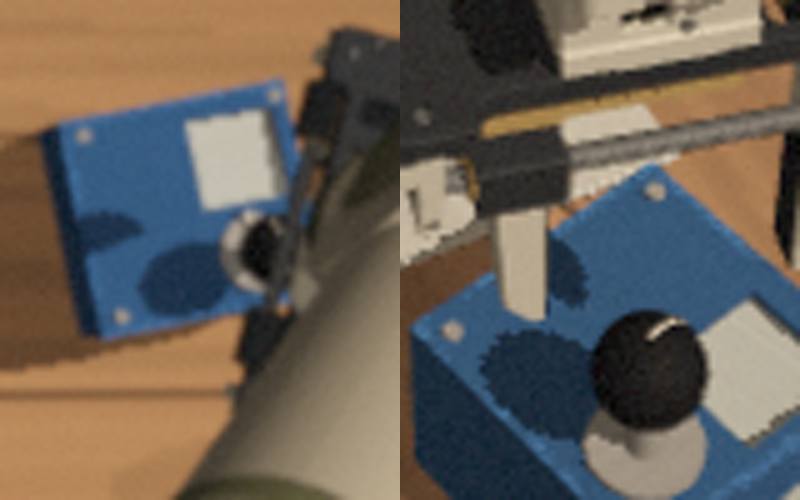

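The crop shows the ball at side (440,324), or (360,324) in full-frame pixels allowing for the crop, with the left fingertip at about (335,313). I'll check that against the projection.

```bash
python3 - <<'E'
from h import *
from scipy.spatial.transform import Rotation as R
s=ctrl.state();r=R.from_rotvec(s['eef_rot']);p=s['eef_pos']
for k in(-1,1): print(pix("side",p+r.apply([0,k*.04,0])), pix("side",p+r.apply([0,k*.05,0])))
print(r.apply([0,1,0]))
E
```

```text
[336.54335553 308.33790868] [330.47144349 309.50942235]
[384.30747736 299.12230716] [390.17847369 297.98955813]
[ 9.59057999e-01 -2.83209453e-01  3.99876795e-04]
```

```bash
python3 -m jog '{"dp":[[-0.2,0,4],[-0.3,-0.1,7],[-0.3,-0.1,7],[-0.3,-0.1,7],[-0.3,-0.1,7],[-0.3,-0.1,7],[-0.3,-0.1,7],[-0.3,-0.1,7]],"roll":[0,0,0,0,0,0,0,0],"fingers":[8,8,8,8,3,3,2,2]}';python3 -m jog '{"dp":[[0,0,0],[0,0,0],[0,0,0],[0,0,0],[0,0,0],[0,0,0],[0,0,0],[0,0,0]],"roll":[0,0,0,-5,-15,-25,-35,-45],"fingers":[2,2,2,2,2,2,2,2]}'; python3 -c "
from h import *
s=ctrl.state();print(s['qpos'].round(2),s['force'],s['torque'])"
```

```text
time_s: 4.2
eef_pos: [0.4939, -0.3457, 0.1103]
eef_rot: [2.517, 1.88, 0.0]
force: [0.3, -0.5, -0.1]
width: 0.0449
gripper_force: 0.0
time_s: 5.2
eef_pos: [0.494, -0.3452, 0.1102]
eef_rot: [-1.598, -2.705, -0.001]
force: [-0.0, 2.7, 0.5]
width: 0.039
gripper_force: 30.0
[ 0.41  0.6   0.15  1.98 -0.16  0.57  1.18] [-0.04138646  2.70692226  0.47761494] [ 0.36143581  0.29569131 -0.14260361]
```

```bash
python3 -m jog '{"dp":[[0,0,0],[0,0,0],[0,0,0],[0,0,0],[0,0,0],[0,0,0],[0,0,0],[0,0,0]],"roll":[-10,-20,-30,-40,-46,-48,-48,-48],"fingers":[2,2,2,2,2,2,2,2]}';  python3 -c "
from h import *
s=ctrl.state();print(s['qpos'].round(2),s['force'],s['torque'])"
python3 -m jog '{"dp":[[0,0,0],[0,0,0],[0,0,0],[0,0,-8],[0,0,-12],[0,0,-14],[0,0,-14],[0,0,-14]],"roll":[0,0,0,0,0,0,0,0],"fingers":[9.3,9.3,9.3,9.3,9.3,9.3,9.3,9.3]}'; python3 -c "
from h import *
s=ctrl.state();print(s['qpos'].round(2));print(tool([.445,.318,.23]).round(1))"
```

```text
time_s: 6.2
eef_pos: [0.4971, -0.3446, 0.1101]
eef_rot: [0.366, 3.115, 0.002]
force: [8.2, 2.6, -5.1]
width: 0.039
gripper_force: 30.0
[ 0.57  0.59 -0.09  1.97  0.08  0.58  1.77] [ 8.23168271  2.55573728 -5.10096637] [ 0.89022782 -1.8387536  -0.16499002]
time_s: 7.2
eef_pos: [0.4931, -0.3455, 0.2489]
eef_rot: [-0.369, -3.118, -0.001]
force: [-0.4, 0.8, 0.4]
width: 0.0932
gripper_force: 0.0
[ 0.59  0.42 -0.1   1.85  0.05  0.87  1.8 ]
[20.2 63.4  2. ]
```

```bash
python3 -m jog '{"dp":[[6,15,0],[8,20,0],[10,30,0],[10,30,0],[10,30,0],[10,30,0],[10,30,0],[10,30,0]],"roll":[0,0,0,0,0,0,0,0],"fingers":[9.3,9.3,9.3,9.3,9.3,9.3,9.3,9.3]}'; python3 - <<'E'
from h import *
a=grab("top");b=grab("side");cv2.imwrite("pics/t2.png",a);cv2.imwrite("pics/s2.png",b)
z=lambda im,x,y,w,h,W,H:cv2.resize(im[y:y+h,x:x+w],(W,H),interpolation=cv2.INTER_CUBIC)
def rim(im,n,cx,cy,yaw):
    c,s=np.cos(yaw),np.sin(yaw)
    pass
l=np.hstack([z(a,176,232,50,40,400,320),z(b,180,120,50,40,400,320)])
m=np.hstack([z(a,396,190,64,40,400,250),z(b,310,280,112,70,400,250)])
cv2.imwrite("pics/k2.png",np.vstack([l,m]))
E
```

```text
time_s: 8.2
eef_pos: [0.4663, -0.0322, 0.2495]
eef_rot: [-0.372, -3.118, 0.001]
force: [-0.3, -0.9, -0.8]
width: 0.093
gripper_force: 0.0
```

View pics/k2.png

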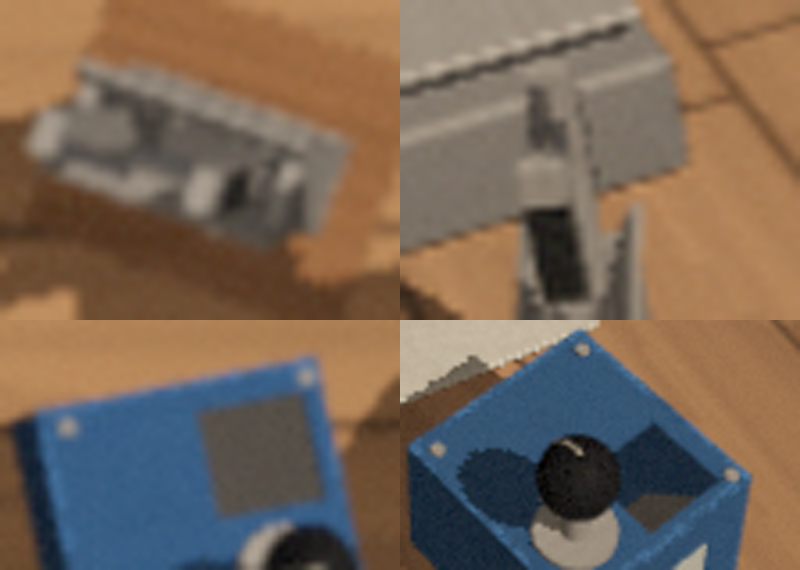

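The port is now fully open, with its grey floor visible at top px (428–447, 202–222). The tongs heads are at top px (180,249) and (202,256), and the near black pad is at side px (199,152).

```bash
python3 - <<'E'
from h import *
print("port",np.mean([onz("top",396+x/6.25,190+(y-320)/6.25,.085)[:2] for x,y in[(200,412),(303,393),(322,497),(216,518)]],0))
L=onz("top",176+24/8,232+137/8,.144);Rr=onz("top",176+225/8,232+190/8,.144)
d=L-Rr; print("tongs heads",L,Rr,np.linalg.norm(d),"ang",np.degrees(np.arctan2(d[1],d[0])),"mid",(L+Rr)/2)
print("pad tri",tri((206,255.75),(199.4,151.9)), "pad side z.111",onz("side",199.4,151.9,.111))
# caddy rim far edges
cc=[onz("top",176+x/8,232+y/8,.08)[:2] for x,y in[(78,62),(352,140),(315,240),(25,165)]]
print(np.round(cc,3).tolist())
d=cc[0]-cc[1];print(np.linalg.norm(d),np.degrees(np.arctan2(d[1],d[0])))
s=ctrl.state();print(s['eef_pos'])
E
```

```text
port [ 0.54306407 -0.33266736]
tongs heads [0.44886399 0.35620124 0.144     ] [0.43108635 0.29003793 0.144     ] 0.06851005921966882 ang 74.96023415520115 mid [0.43997517 0.32311959 0.144     ]
pad tri (array([0.43147119, 0.29252662, 0.11086683]), np.float64(0.003318259805431677)) pad side z.111 [0.43295288 0.29161655 0.111     ]
[[0.473, 0.357], [0.445, 0.262], [0.412, 0.275], [0.438, 0.374]]
0.09840870252799365 73.81573945224744
[ 0.46642009 -0.03215317  0.24976547]
```

```bash
python3 -c "
from h import *
print(tool([.44,.3215,.25]).round(1))"
```

```text
[10.9 33.7 -0. ]
```

```bash
python3 -m jog '{"dp":[[2,6,0],[4,12,0],[6,18,0],[7.8,24,0],[10,30,0],[10.9,33.7,0],[10.9,33.7,0],[10.9,33.7,0]],"roll":[0,0,1,2,2,2,2,2],"fingers":[9.3,9.3,9.3,9.3,9.3,9.3,9.3,9.3]}'; python3 - <<'E'
from h import *
from scipy.spatial.transform import Rotation as R
s=ctrl.state();print(s['qpos'].round(2),R.from_rotvec(s['eef_rot']).apply([0,1,0]));print(tool([.44,.3215,.092]).round(2))
a=grab("top");b=grab("side")
z=lambda im,x,y,w,h,W,H:cv2.resize(im[y:y+h,x:x+w],(W,H),interpolation=cv2.INTER_CUBIC)
cv2.imwrite("pics/k3.png",np.hstack([z(a,160,210,80,100,400,500),z(b,160,100,80,100,400,500)]))
p=s['eef_pos'];r=R.from_rotvec(s['eef_rot'])
print([(pix("side",p+r.apply([0,k*.0465,0]))-[160,100])*5+[400,0] for k in(-1,1)])
E
```

```text
time_s: 9.3
eef_pos: [0.4396, 0.321, 0.2497]
eef_rot: [-0.426, -3.112, 0.002]
force: [-0.0, -0.6, -0.1]
width: 0.0931
gripper_force: 0.0
[-0.51  0.36 -0.29  1.97  0.14  0.84  0.41] [ 0.26842382  0.96330017 -0.00119559]
[-0.03  0.08 15.77]
[array([545.36191056,  31.2585615 ]), array([535.85977103, -64.88275449])]
```

View pics/k3.png

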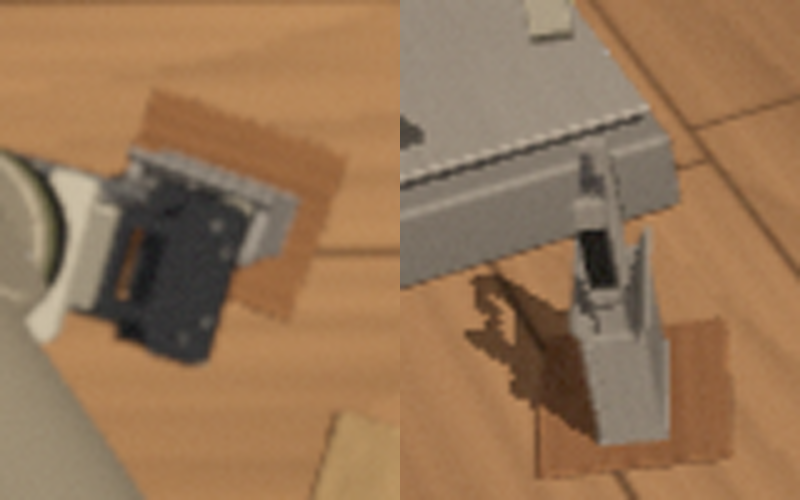

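```bash
python3 -m jog '{"dp":[[0,0.1,4],[0,0.1,8],[0,0.1,12],[0,0.1,15.8],[0,0.1,15.8],[0,0.1,15.8],[0,0.1,15.8],[0,0.1,15.8]],"roll":[0,0,0,0,0,0,0,0],"fingers":[9.3,9.3,9.3,9.3,9.3,8,6.5,5.2]}';python3 -m jog '{"dp":[[0,0,0],[0,0,0],[0,0,0],[0,0,0],[0,0,-4],[0,0,-8],[0,0,-12],[0,0,-16]],"roll":[0,0,0,0,0,0,0,0],"fingers":[5.2,5.2,5.2,5.2,5.2,5.2,5.2,5.2]}'; python3 - <<'E'
from h import *
a=grab("top");b=grab("side")
z=lambda im,x,y,w,h,W,H:cv2.resize(im[y:y+h,x:x+w],(W,H),interpolation=cv2.INTER_CUBIC)
cv2.imwrite("pics/k4.png",np.hstack([z(a,160,210,80,100,400,500),z(b,160,80,80,100,400,500)]))
E
```

```text
time_s: 10.4
eef_pos: [0.44, 0.3237, 0.0934]
eef_rot: [0.424, 3.111, 0.002]
force: [0.2, -0.2, -0.0]
width: 0.0679
gripper_force: 0.0
time_s: 11.4
eef_pos: [0.439, 0.3231, 0.2534]
eef_rot: [-0.423, -3.113, 0.001]
force: [0.0, 0.1, -0.4]
width: 0.0525
gripper_force: 7.7
```

View pics/k4.png

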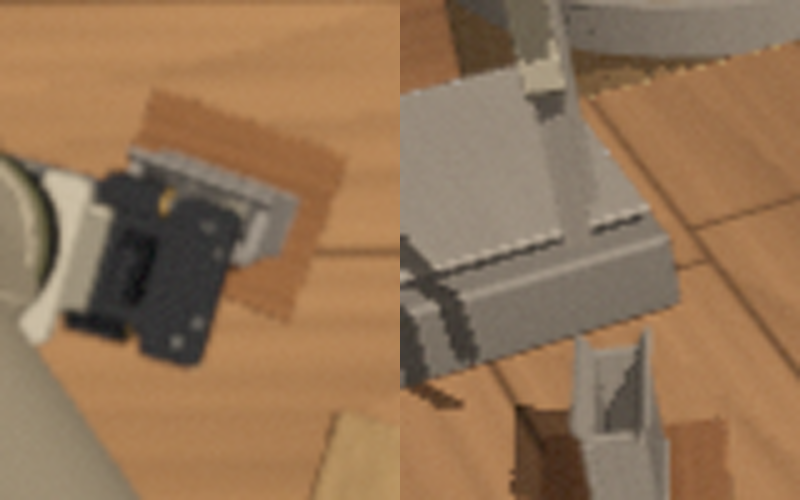

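The tongs are held, with the tips at side px (195,127), and the caddy is empty. Next I'll check the tip position and detect the nuts again.

```bash
cat > nuts.py <<'E'
from h import *
import sys
from scipy.spatial.transform import Rotation as R
zt=float(sys.argv[1]) if len(sys.argv)>1 else .2
def det(n):
    im=grab(n); m=(im.max(2)<75).astype(np.uint8); k,_,st,c=cv2.connectedComponentsWithStats(m); o=[]
    for i in range(1,k):
        p=onz(n,*c[i],.011)
        if 6<st[i,4]<90 and .43<p[0]<.66 and -.175<p[1]<.16: o.append((p[:2],st[i,4]))
    return o
T,S=det("top"),det("side")
s=ctrl.state();r=R.from_rotvec(s["eef_rot"])
print("tcp",s["eef_pos"].round(4),"yaw_y",np.degrees(np.arctan2(*r.apply([0,1,0])[[1,0]])).round(1),"w",s["width"],s["gripper_force"],"t",s["time_s"])
for p,a in T:
    q=[x for x,_ in S if np.linalg.norm(x-p)<.012]
    m=(p+q[0])/2 if q else p+[0,-.0017]
    print("T" if not q else "TS",m.round(4),a,"shift",tool([*m,zt]).round(2))
for p,a in S:
    if not any(np.linalg.norm(x-p)<.012 for x,_ in T): print("S only",(p+[0,.0017]).round(4),a,"shift",tool([*p,zt]).round(2))
print("port",tool([.5435,-.3335,.19]).round(2))
E
python3 nuts.py .2; python3 - <<'E'
from h import *
from scipy.spatial.transform import Rotation as R
s=ctrl.state();r=R.from_rotvec(s['eef_rot'])
print((pix("side",s['eef_pos']+r.apply([0,-.020,.0874]))-[160,80])*5+[400,0])
E
```

```text
tcp [0.4394 0.3232 0.2524] yaw_y 74.5 w 0.05237688450248748 7.739720998797566 t 11.6
TS [0.5819 0.0214] 17 shift [-21.79 -25.28   5.25]
TS [ 0.575  -0.0512] 18 shift [-23.07 -32.46   5.25]
TS [ 0.5648 -0.1316] 19 shift [-24.23 -40.48   5.24]
TS [ 0.4774 -0.1189] 18 shift [-15.48 -41.6    5.23]
TS [ 0.4732 -0.0653] 14 shift [-13.64 -36.54   5.24]
port [-27.57 -60.51   6.23]
[572.33723222 254.91284011]
```

```bash
python3 -m jog '{"dp":[[-4,-5,0],[-8,-10,1],[-12,-14,2],[-16,-18.5,4],[-20,-23,6],[-21.8,-25.3,8],[-21.8,-25.3,10],[-21.8,-25.3,10]],"roll":[0,0,0,0,0,0,0,0],"fingers":[5.2,5.2,5.2,5.2,5.2,5.2,5.2,5.2]}'; python3 - <<'E'
from h import *
from scipy.spatial.transform import Rotation as R
s=ctrl.state();r=R.from_rotvec(s['eef_rot'])
a=grab("top");b=grab("side")
z=lambda im,x,y,w,h,W,H:cv2.resize(im[y:y+h,x:x+w],(W,H),interpolation=cv2.INTER_CUBIC)
u=np.array([265,145])
im=z(b,*u,80,100,480,600)
for k in(-.020,.02):
    for x in(-.007,.007):
        p=(pix("side",s['eef_pos']+r.apply([x,k,.0874]))-u)*6; print(p); cv2.circle(im,tuple(p.astype(int)),3,(0,0,255),-1)
cv2.imwrite("pics/k5.png",im); print(s['eef_pos'])
print(tool([.582,.0214,.096]))
E
```

```text
time_s: 12.6
eef_pos: [0.58, 0.0209, 0.1494]
eef_rot: [-0.423, -3.108, 0.002]
force: [0.3, 0.1, -1.0]
width: 0.0521
gripper_force: 7.7
[259.82045662 421.74522503]
[223.61342559 427.90075761]
[236.95258414 354.18489129]
[201.59640897 360.05251602]
[0.58001234 0.02093347 0.14936751]
[-0.08920017 -0.0314252   5.55488625]
```

View pics/k5.png

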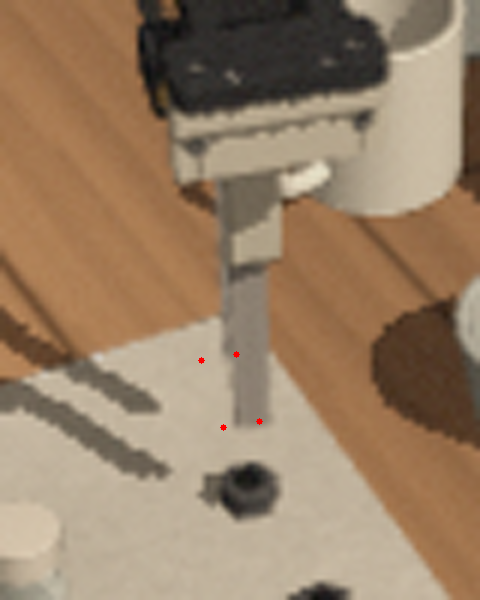

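Side view: the tips sit about 2 px (4 mm) to the right of the prediction, at the right height and straight over the nut at zoom (248,490). I'll descend without the x correction.

```bash
python3 -m jog '{"dp":[[0.1,0,2],[0.1,0,4],[0.1,0,5.4],[0.1,0,5.4],[0.1,0,5.4],[0.1,0,5.4],[0.1,0,5.4],[0.1,0,5.4]],"roll":[0,0,0,0,0,0,0,0],"fingers":[5.2,5.2,5.2,5.2,4,3,2.8,2.8]}';python3 -m jog '{"dp":[[0,0,0],[0,0,0],[0,0,0],[0,0,-2],[0,0,-5],[0,0,-8],[0,0,-11],[0,0,-11]],"roll":[0,0,0,0,0,0,0,0],"fingers":[2.8,2.8,2.8,2.8,2.8,2.8,2.8,2.8]}'; python3 nuts.py .2; python3 - <<'E'
from h import *
b=grab("side")
z=lambda im,x,y,w,h,W,H:cv2.resize(im[y:y+h,x:x+w],(W,H),interpolation=cv2.INTER_CUBIC)
cv2.imwrite("pics/k6.png",z(b,265,130,80,100,480,600))
E
```

```text
time_s: 13.7
eef_pos: [0.5815, 0.0217, 0.0988]
eef_rot: [0.423, 3.112, 0.0]
force: [-0.9, 0.4, 5.5]
width: 0.0375
gripper_force: 30.0
time_s: 14.7
eef_pos: [0.5819, 0.0216, 0.21]
eef_rot: [0.423, 3.109, 0.001]
force: [-0.3, -0.1, -1.4]
width: 0.0372
gripper_force: 30.0
tcp [0.5805 0.0215 0.2076] yaw_y 74.5 w 0.03751571262369835 29.97926845215261 t 14.8
TS [ 0.5647 -0.1319] 18 shift [ -2.57 -15.2    0.77]
TS [ 0.4774 -0.1187] 14 shift [  6.19 -16.26   0.77]
S only [0.634  0.1441] 11 shift [-1.92 13.09  0.76]
S only [ 0.5749 -0.051 ] 44 shift [-1.44 -7.3   0.77]
S only [ 0.4728 -0.0657] 49 shift [  8.   -11.44   0.77]
port [ -5.92 -35.19   1.77]
```

View pics/k6.png

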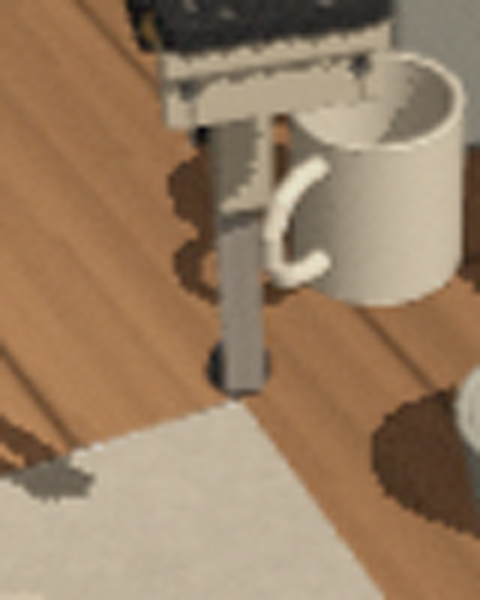

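The nut is pinched (pad width 37 mm) and lifted. I'll carry it to the port.

```bash
python3 -m jog '{"dp":[[-1,-6,0],[-2,-12,0],[-3,-18,0],[-4,-24,0],[-5,-30,0],[-5.9,-35.2,0],[-5.9,-35.2,0.5],[-5.9,-35.2,1]],"roll":[0,0,0,0,0,0,0,0],"fingers":[2.8,2.8,2.8,2.8,2.8,2.8,2.8,2.8]}'; python3 nuts.py .2 |tail -1;  python3 - <<'E'
from h import *
b=grab("side");a=grab("top"); s=ctrl.state(); print(s['eef_pos'],s['width'])
z=lambda im,x,y,w,h,W,H:cv2.resize(im[y:y+h,x:x+w],(W,H),interpolation=cv2.INTER_CUBIC)
cv2.imwrite("pics/k7.png",np.hstack([z(b,340,230,80,120,400,600),z(a,390,170,80,120,400,600)]))
E
```

```text
time_s: 15.85
eef_pos: [0.5433, -0.3325, 0.1964]
eef_rot: [-0.423, -3.111, -0.002]
force: [0.4, 0.4, -1.0]
width: 0.0375
gripper_force: 30.0
port [-0.04 -0.22  0.67]
[ 0.5442275  -0.33159277  0.19775668] 0.037818048260779884
```

View pics/k7.png

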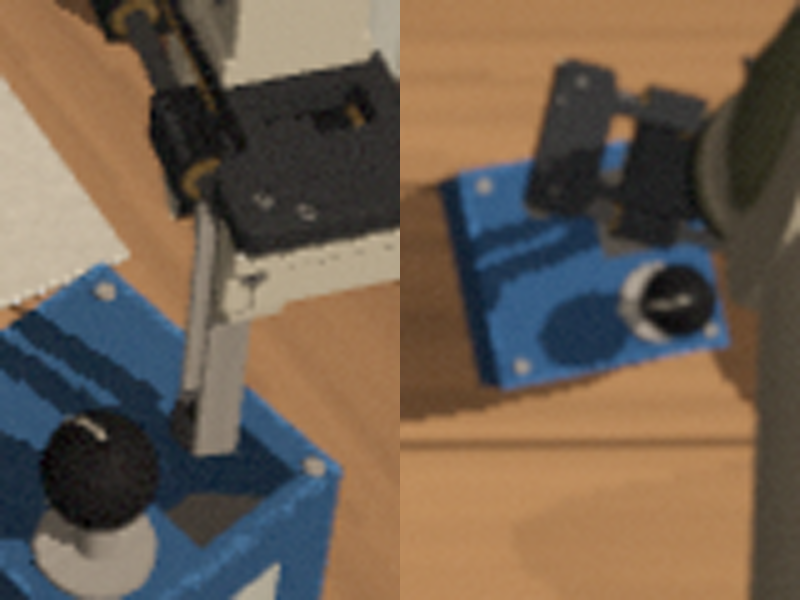

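```bash
python3 - <<'E'
from h import *
f=lambda p:(pix("side",p)-[340,230])*5
print(f([.545,-.335,.085]),f([.5431,-.3327,.085]))
for dx,dy in((1,1),(1,-1),(-1,-1),(-1,1)):
    c,s=np.cos(.175),np.sin(.175); print(f([.545+.024*(c*dx-s*dy),-.335+.024*(s*dx+c*dy),.085]))
from scipy.spatial.transform import Rotation as R
s=ctrl.state();r=R.from_rotvec(s['eef_rot']);print(s['eef_pos'])
print([f(s['eef_pos']+r.apply([0,k,.09])) for k in(-.0125,.0125)])
E
```

```text
[197.01587128 464.7649467 ] [188.92737796 462.28508437]
[198.14640636 387.55293126]
[293.2211459  472.12962504]
[195.82053087 546.40296374]
[101.43557686 457.44811166]
[ 0.5442275  -0.33159277  0.19775668]
[array([205.34212785, 448.38832246]), array([182.17099271, 391.57917711])]
```

The tips are over the port centre to within about 3 mm: tips at zoom (209,436), port centre at (201,467). I'll lower and release.

```bash
python3 -m jog '{"dp":[[0.1,-0.2,1],[0.1,-0.2,1.6],[0.1,-0.2,1.6],[0.1,-0.2,1.6],[0.1,-0.2,1.6],[0.1,-0.2,1.6],[0.1,-0.2,1.6],[0.1,-0.2,1.6]],"roll":[0,0,0,0,0,0,0,0],"fingers":[2.8,2.8,2.8,5.2,5.2,5.2,5.2,5.2]}'; python3 nuts.py .14
```

```text
time_s: 17.05
eef_pos: [0.5423, -0.335, 0.1822]
eef_rot: [0.423, 3.113, -0.0]
force: [1.3, 0.6, -0.6]
width: 0.052
gripper_force: 7.7
tcp [ 0.5423 -0.335   0.1821] yaw_y 74.5 w 0.052365308225421195 7.739805163582787 t 17.15
TS [ 0.575  -0.0513] 17 shift [ 4.42 28.21  4.21]
TS [ 0.5649 -0.1316] 17 shift [ 3.25 20.2   4.21]
T [ 0.4729 -0.0661] 34 shift [13.87 24.06  4.21]
T [ 0.4779 -0.1191] 31 shift [11.97 19.09  4.21]
port [-0.08  0.17 -0.79]
```

```bash
python3 -m jog '{"dp":[[0,2,-2],[1,7,-2],[2,13,-2],[3,18,1],[3.25,20.2,4],[3.25,20.2,6],[3.25,20.2,8],[3.25,20.2,8.2]],"roll":[0,0,0,0,0,0,0,0],"fingers":[5.2,5.2,5.2,5.2,5.2,5.2,5.2,5.2]}'; python3 -m jog '{"dp":[[0,0,0],[0,0,0.1],[0,0,0.1],[0,0,0.1],[0,0,0.1],[0,0,-3],[0,0,-7],[0,0,-11]],"roll":[0,0,0,0,0,0,0,0],"fingers":[5.2,5.2,4,2.8,2.8,2.8,2.8,2.8]}'; python3 -c "
from h import *
print(tool([.5435,-.3345,.2]).round(1))"
```

```text
time_s: 18.15
eef_pos: [0.565, -0.13, 0.1002]
eef_rot: [-0.421, -3.112, -0.001]
force: [0.5, 0.3, -0.8]
width: 0.0525
gripper_force: 7.7
time_s: 19.15
eef_pos: [0.5646, -0.1316, 0.211]
eef_rot: [-0.423, -3.112, -0.0]
force: [1.4, -0.8, -0.7]
width: 0.0379
gripper_force: 30.0
[ -3.4 -20.1   1.1]
```

```bash
python3 -m jog '{"dp":[[-1,-6,0],[-2,-12,0],[-3,-18,0],[-3.4,-20.1,1],[-3.4,-20.1,2.7],[-3.4,-20.1,2.7],[-3.4,-20.1,2.7],[-3.4,-20.1,2.7]],"roll":[0,0,0,0,0,0,0,0],"fingers":[2.8,2.8,2.8,2.8,2.8,2.8,2.8,2.8]}'; python3 -m jog '{"dp":[[0,0,0],[0,0,0],[0,0,0],[0,0,0],[0,0,0],[0,0,-1],[0,0,-2],[0,0,-2]],"roll":[0,0,0,0,0,0,0,0],"fingers":[5.2,5.2,5.2,5.2,5.2,5.2,5.2,5.2]}'; python3 nuts.py .1
```

```text
time_s: 20.15
eef_pos: [0.5448, -0.3332, 0.1836]
eef_rot: [0.42, 3.113, 0.0]
force: [-0.3, 0.5, -0.3]
width: 0.0374
gripper_force: 30.0
time_s: 21.15
eef_pos: [0.5446, -0.3347, 0.2045]
eef_rot: [0.423, 3.111, -0.001]
force: [-0.9, 0.8, -1.6]
width: 0.0521
gripper_force: 7.7
tcp [ 0.5441 -0.3344  0.2034] yaw_y 74.5 w 0.052174482521707456 7.739686011336744 t 21.25
TS [ 0.5751 -0.0512] 16 shift [ 4.58 28.13 10.34]
T [ 0.4775 -0.1194] 33 shift [12.16 18.94 10.33]
TS [ 0.4734 -0.0659] 31 shift [13.99 23.99 10.33]
port [0.08 0.07 1.34]
```

```bash
python3 -m jog '{"dp":[[1,6,0],[2,12,0],[3,18,0],[4,24,2],[4.6,28.1,4],[4.6,28.1,7],[4.6,28.1,10],[4.6,28.1,10.3]],"roll":[0,0,0,0,0,0,0,0],"fingers":[5.2,5.2,5.2,5.2,5.2,5.2,5.2,5.2]}'; python3 -m jog '{"dp":[[0,0,0],[0,0,0.1],[0,0,0.1],[0,0,0.1],[0,0,0.1],[0,0,-3],[0,0,-7],[0,0,-11]],"roll":[0,0,0,0,0,0,0,0],"fingers":[5.2,5.2,4,2.8,2.8,2.8,2.8,2.8]}'; python3 -c "
from h import *
print(tool([.5435,-.3345,.2]).round(1))"
```

```text
time_s: 22.25
eef_pos: [0.5734, -0.0511, 0.0983]
eef_rot: [-0.422, -3.109, 0.001]
force: [0.0, 0.8, 0.0]
width: 0.0522
gripper_force: 7.7
time_s: 23.25
eef_pos: [0.5744, -0.0513, 0.2111]
eef_rot: [-0.423, -3.112, -0.0]
force: [0.3, 0.1, -1.3]
width: 0.0381
gripper_force: 30.0
[ -4.6 -28.1   1.1]
```

```bash
python3 -m jog '{"dp":[[-1,-6,0],[-2,-12,0],[-3,-18,0],[-4,-24,0],[-4.6,-28.1,0.5],[-4.6,-28.1,2.7],[-4.6,-28.1,2.7],[-4.6,-28.1,2.7]],"roll":[0,0,0,0,0,0,0,0],"fingers":[2.8,2.8,2.8,2.8,2.8,2.8,2.8,2.8]}'; python3 -m jog '{"dp":[[0,0,0],[0,0,0],[0,0,0],[0,0,0],[0,0,0],[0,0,-1],[0,0,-2],[0,0,-2]],"roll":[0,0,0,0,0,0,0,0],"fingers":[5.2,5.2,5.2,5.2,5.2,5.2,5.2,5.2]}'; python3 nuts.py .1
```

```text
time_s: 24.25
eef_pos: [0.5444, -0.3337, 0.1835]
eef_rot: [0.422, 3.113, 0.001]
force: [0.1, -0.2, -1.6]
width: 0.0383
gripper_force: 30.0
time_s: 25.25
eef_pos: [0.5446, -0.3347, 0.2045]
eef_rot: [0.423, 3.111, -0.001]
force: [0.6, -0.9, -0.1]
width: 0.0522
gripper_force: 7.7
tcp [ 0.544  -0.3345  0.2034] yaw_y 74.5 w 0.052353085341336016 7.73973016650416 t 25.35
T [ 0.4775 -0.1195] 35 shift [12.16 18.95 10.33]
TS [ 0.4734 -0.0659] 31 shift [13.99 24.   10.33]
port [0.08 0.08 1.34]
```

```bash
python3 -m jog '{"dp":[[1.5,6,0],[5,11,0],[9,15,0],[12.2,19,2],[12.2,19,4],[12.2,19,7],[12.2,19,10],[12.2,19,10.3]],"roll":[0,0,0,0,0,0,0,0],"fingers":[5.2,5.2,5.2,5.2,5.2,5.2,5.2,5.2]}'; python3 -m jog '{"dp":[[0,0,0],[0,0,0.1],[0,0,0.1],[0,0,0.1],[0,0,0.1],[0,0,-3],[0,0,-7],[0,0,-11]],"roll":[0,0,0,0,0,0,0,0],"fingers":[5.2,5.2,4,2.8,2.8,2.8,2.8,2.8]}'; python3 -c "
from h import *
print(tool([.5435,-.3345,.2]).round(1))"
```

```text
time_s: 26.35
eef_pos: [0.4762, -0.1184, 0.0987]
eef_rot: [-0.422, -3.11, -0.0]
force: [-0.5, -0.2, -0.1]
width: 0.0527
gripper_force: 7.7
time_s: 27.35
eef_pos: [0.4768, -0.1186, 0.2111]
eef_rot: [-0.423, -3.112, -0.0]
force: [0.3, -0.6, -1.6]
width: 0.038
gripper_force: 30.0
[-12.2 -19.    1.1]
```

```bash
python3 -m jog '{"dp":[[-5,-3,0],[-9.5,-7,0],[-12,-12,0],[-12.2,-17,0],[-12.2,-19,0.5],[-12.2,-19,2.7],[-12.2,-19,2.7],[-12.2,-19,2.7]],"roll":[0,0,0,0,0,0,0,0],"fingers":[2.8,2.8,2.8,2.8,2.8,2.8,2.8,2.8]}'; python3 -m jog '{"dp":[[0,0,0],[0,0,0],[0,0,0],[0,0,0],[0,0,0],[0,0,-1],[0,0,-2],[0,0,-2]],"roll":[0,0,0,0,0,0,0,0],"fingers":[5.2,5.2,5.2,5.2,5.2,5.2,5.2,5.2]}'; python3 nuts.py .1
```

```text
time_s: 28.35
eef_pos: [0.5445, -0.3335, 0.1836]
eef_rot: [0.421, 3.113, 0.001]
force: [1.0, 0.2, -0.9]
width: 0.038
gripper_force: 30.0
time_s: 29.35
eef_pos: [0.5447, -0.3347, 0.2045]
eef_rot: [0.423, 3.111, -0.001]
force: [-0.2, 0.3, -1.2]
width: 0.0525
gripper_force: 7.7
tcp [ 0.5441 -0.3345  0.2034] yaw_y 74.5 w 0.05233526311895794 7.739735904615372 t 29.45
TS [ 0.4735 -0.066 ] 32 shift [13.98 23.98 10.33]
port [0.08 0.08 1.34]
```

```bash
python3 -m jog '{"dp":[[1.5,6,0],[5,11,0],[9,16,0],[13,21,1],[14,24,4],[14,24,7],[14,24,10],[14,24,10.3]],"roll":[0,0,0,0,0,0,0,0],"fingers":[5.2,5.2,5.2,5.2,5.2,5.2,5.2,5.2]}'; python3 -m jog '{"dp":[[0,0,0],[0,0,0.1],[0,0,0.1],[0,0,0.1],[0,0,0.1],[0,0,-3],[0,0,-7],[0,0,-11]],"roll":[0,0,0,0,0,0,0,0],"fingers":[5.2,5.2,4,2.8,2.8,2.8,2.8,2.8]}'; python3 -c "
from h import *
print(tool([.5435,-.3345,.2]).round(1))"
```

```text
time_s: 30.45
eef_pos: [0.4722, -0.0655, 0.0987]
eef_rot: [-0.422, -3.11, 0.0]
force: [0.1, -0.1, -0.9]
width: 0.0525
gripper_force: 7.7
time_s: 31.45
eef_pos: [0.4728, -0.0657, 0.2112]
eef_rot: [-0.423, -3.112, -0.0]
force: [-0.2, -0.4, -1.8]
width: 0.0371
gripper_force: 30.0
[-14.  -24.    1.1]
```

```bash
python3 -m jog '{"dp":[[-5,-3,0],[-9.5,-7,0],[-13,-12,0],[-14,-18,0],[-14,-24,0],[-14,-24,2],[-14,-24,2.7],[-14,-24,2.7]],"roll":[0,0,0,0,0,0,0,0],"fingers":[2.8,2.8,2.8,2.8,2.8,2.8,2.8,2.8]}'; python3 -m jog '{"dp":[[0,0,0],[0,0,0],[0,0,0],[0,0,0],[0,0,0],[0,0,-1],[0,0,-3],[0,0,-4]],"roll":[0,0,0,0,0,0,0,0],"fingers":[5.2,5.2,5.2,5.2,5.2,5.2,5.2,5.2]}'; python3 - <<'E'
from h import *
print(tool([.445,.318,.25]).round(1))
a=grab("top");b=grab("side")
z=lambda im,x,y,w,h,W,H:cv2.resize(im[y:y+h,x:x+w],(W,H),interpolation=cv2.INTER_CUBIC)
cv2.imwrite("pics/k8.png",np.vstack([z(a,230,120,240,150,560,350)[:, :],z(b,220,190,200,90,560,250)]))
E
```

```text
time_s: 32.45
eef_pos: [0.5441, -0.3331, 0.1827]
eef_rot: [-0.421, -3.112, -0.002]
force: [0.6, 1.1, -0.4]
width: 0.0374
gripper_force: 30.0
time_s: 33.45
eef_pos: [0.5445, -0.3346, 0.2247]
eef_rot: [0.423, 3.111, -0.001]
force: [0.5, 0.4, -1.3]
width: 0.0519
gripper_force: 7.7
[27.  60.2 -2.6]
```

View pics/k8.png

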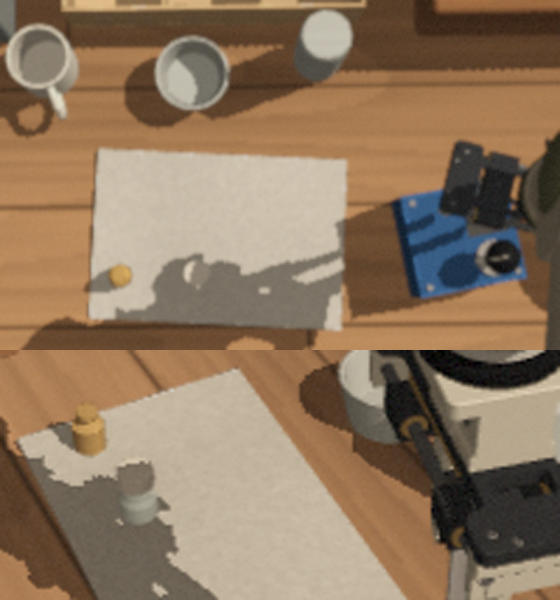

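The board is clear, and the weight (120,275) and jar (195,270) have not moved. I'll take the tongs back to the caddy.

```bash
python3 -m jog '{"dp":[[1.5,6,-1],[4,11.5,-2],[6.5,17,-2.6],[9,22.5,-2.6],[11.5,28,-2.6],[14,33.5,-2.6],[16,38,-2.6],[16,38,-2.6]],"roll":[0,0,0,0,0,0,0,0],"fingers":[5.2,5.2,5.2,5.2,5.2,5.2,5.2,5.2]}';  python3 -c "
from h import *
print(tool([.4395,.3232,.25]).round(1))"
```

```text
time_s: 34.55
eef_pos: [0.4905, 0.0786, 0.2491]
eef_rot: [-0.413, -3.114, -0.002]
force: [0.4, -0.9, -0.7]
width: 0.0522
gripper_force: 7.7
[11.3 22.3 -0.1]
```

```bash
python3 -m jog '{"dp":[[2.5,5,0],[5,10,0],[7.5,15,0],[10,20,0],[11.3,22.3,0],[11.3,22.3,0],[11.3,22.3,0],[11.3,22.3,0]],"roll":[0,0,0,0,0,0,0,0],"fingers":[5.2,5.2,5.2,5.2,5.2,5.2,5.2,5.2]}'; python3 -m jog '{"dp":[[0,0,1],[0,0,2],[0,0,3],[0,0,4],[0,0,5],[0,0,6],[0,0,6],[0,0,6]],"roll":[0,0,0,0,0,0,0,0],"fingers":[5.2,5.2,5.2,5.2,5.2,5.2,5.2,5.2]}'; python3 - <<'E'
from h import *
print(tool([.4395,.3232,.095]).round(2))
a=grab("top");b=grab("side");s=ctrl.state();print(s['eef_rot'])
z=lambda im,x,y,w,h,W,H:cv2.resize(im[y:y+h,x:x+w],(W,H),interpolation=cv2.INTER_CUBIC)
cv2.imwrite("pics/k9.png",np.hstack([z(a,160,210,60,75,480,600)[:,:300],z(b,160,90,80,100,480,600)]))
E
```

```text
time_s: 35.55
eef_pos: [0.4427, 0.3178, 0.249]
eef_rot: [0.427, 3.112, -0.001]
force: [0.5, -0.4, -1.0]
width: 0.0525
gripper_force: 7.7
time_s: 36.55
eef_pos: [0.442, 0.3198, 0.1893]
eef_rot: [0.423, 3.113, 0.0]
force: [0.1, -0.0, -0.7]
width: 0.0527
gripper_force: 7.7
[0.34 0.26 9.43]
[4.23390506e-01 3.11243913e+00 7.27583813e-04]
```

View pics/k9.png

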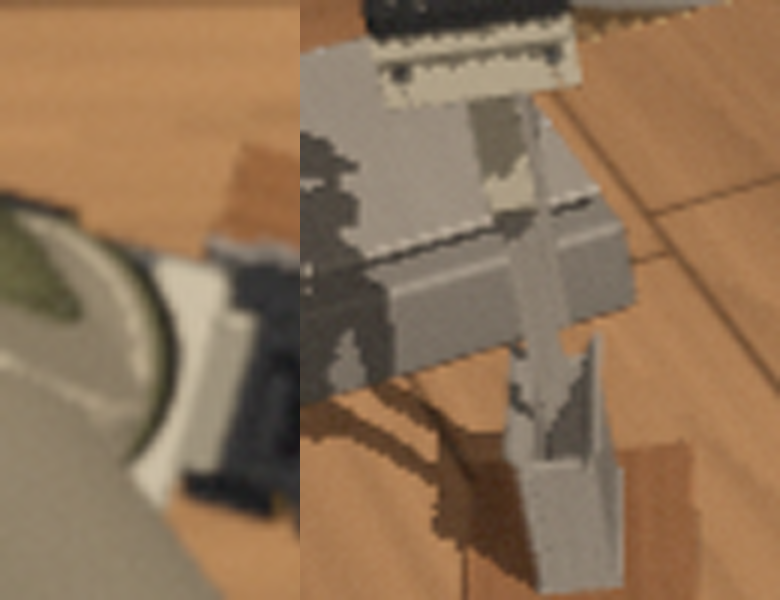

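The tips are entering above the caddy mouth at side zoom (550,430). I'll correct by 3 mm, lower, and watch the force.

```bash
python3 -m jog '{"dp":[[0.3,0.25,0],[0.3,0.25,0],[0.3,0.25,1],[0.3,0.25,2],[0.3,0.25,3],[0.3,0.25,4],[0.3,0.25,4],[0.3,0.25,4]],"roll":[0,0,0,0,0,0,0,0],"fingers":[5.2,5.2,5.2,5.2,5.2,5.2,5.2,5.2]}';  python3 -c "
from h import *
print(tool([.4395,.3232,.094]).round(2))"
```

```text
time_s: 37.65
eef_pos: [0.4398, 0.3229, 0.1491]
eef_rot: [0.423, 3.113, 0.0]
force: [0.2, 1.4, -0.6]
width: 0.0526
gripper_force: 7.7
[0.03 0.02 5.51]
```

```bash
python3 -m jog '{"dp":[[0,0,1],[0,0,2],[0,0,3],[0,0,4],[0,0,4.8],[0,0,5.3],[0,0,5.3],[0,0,5.3]],"roll":[0,0,0,0,0,0,0,0],"fingers":[5.2,5.2,5.2,5.2,5.2,5.2,5.2,5.2]}';  python3 -c "
from h import *
print(tool([.4395,.3232,.0935]).round(2),ctrl.state()['force'])"
```

```text
time_s: 38.65
eef_pos: [0.4399, 0.3229, 0.0963]
eef_rot: [0.423, 3.113, 0.0]
force: [0.1, -0.7, -0.9]
width: 0.0522
gripper_force: 7.7
[0.04 0.02 0.28] [ 0.13337154 -0.73349586 -0.87534472]
```

```bash
python3 -m jog '{"dp":[[0,0,0.25],[0,0,0.25],[0,0,0.25],[0,0,0.25],[0,0,0.25],[0,0,0.25],[0,0,0.25],[0,0,0.25]],"roll":[0,0,0,0,0,0,0,0],"fingers":[5.2,5.2,5.6,6,7,8,9.3,9.3]}'; python3 -m jog '{"dp":[[0,0,0],[0,0,0],[0,0,0],[0,0,-3],[0,0,-7],[0,0,-11],[0,0,-15],[0,0,-15]],"roll":[0,0,0,0,0,0,0,0],"fingers":[9.3,9.3,9.3,9.3,9.3,9.3,9.3,9.3]}'; python3 -c "
from h import *
print(tool([.494,-.3455,.25]).round(1))"
```

```text
time_s: 39.65
eef_pos: [0.4397, 0.3228, 0.0936]
eef_rot: [0.423, 3.113, 0.0]
force: [0.3, 1.3, 0.1]
width: 0.0919
gripper_force: 0.0
time_s: 40.65
eef_pos: [0.4408, 0.3237, 0.2465]
eef_rot: [0.423, 3.109, 0.006]
force: [-0.0, 0.0, -0.2]
width: 0.0931
gripper_force: 0.0
[-23.  -63.1  -0.5]
```

```bash
python3 -m jog '{"dp":[[-2,-6,0],[-4,-12,0],[-6,-18,0],[-8.5,-24,0],[-11,-30,0],[-13,-36,0],[-15,-42,0],[-17,-47,0]],"roll":[0,0,0,0,0,0,0,0],"fingers":[9.3,9.3,9.3,9.3,9.3,9.3,9.3,8]}'; python3 - <<'E'
from h import *
print(tool([.494,-.3455,.18]).round(2))
a=grab("top");b=grab("side")
z=lambda im,x,y,w,h,W,H:cv2.resize(im[y:y+h,x:x+w],(W,H),interpolation=cv2.INTER_CUBIC)
cv2.imwrite("pics/k10.png",np.vstack([np.hstack([z(a,176,232,50,40,400,320),z(b,180,120,50,40,400,320)]),np.hstack([z(a,396,190,64,40,400,250),z(b,310,280,112,70,400,250)])]))
E
```

```text
time_s: 41.65
eef_pos: [0.4773, -0.1774, 0.2428]
eef_rot: [-0.423, -3.112, -0.0]
force: [0.9, -0.3, 0.1]
width: 0.0872
gripper_force: 0.0
[ -6.1  -15.75   6.27]
```

View pics/k10.png

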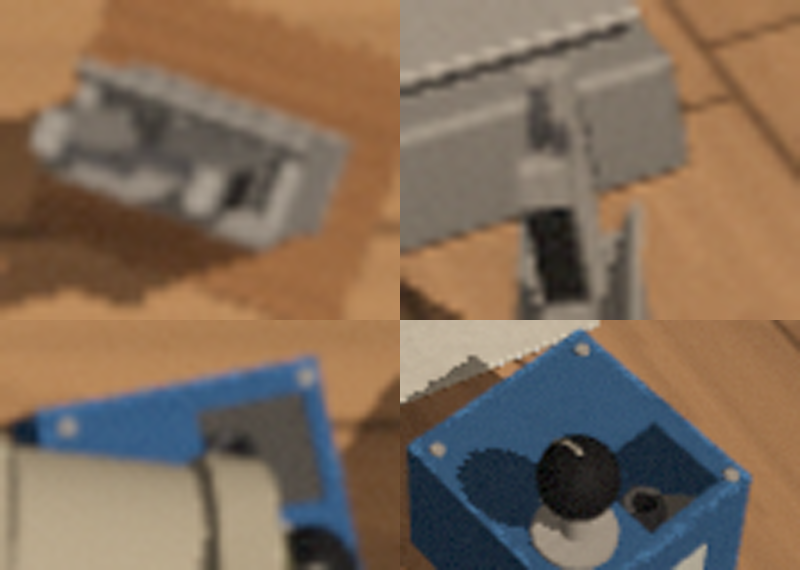

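The tongs stand in the caddy exactly as at the start. One nut is visible through the port at side px (380,330) and top px (432,209), so I'll check its height before shutting.

```bash
python3 - <<'E'
from h import *
p,g=tri((396+232/6.25,190+120/6.25),(310+248/3.57,280+180/3.57)); print(p,g)
for z in(.01,.03,.05,.07,.085): print(z,pix("top",onz("side",379.5,330.4,z))) 
E
python3 -m jog '{"dp":[[-2.5,-6,0],[-5,-12,0],[-6.1,-15.7,2],[-6.1,-15.7,5],[-6.1,-15.7,6],[-6.1,-15.7,6],[-6.1,-15.7,6],[-6.1,-15.7,6]],"roll":[0,0,0,0,0,0,0,0],"fingers":[8,8,8,8,8,8,8,8]}'; python3 -c "
from h import *
print(tool([.494,-.3455,.1105]).round(2))"
```

```text
[ 0.5519781  -0.3281997   0.04889644] 0.0009908817334145293
0.01 [422.93605668 203.57746699]
0.03 [428.17495516 206.25116595]
0.05 [433.56660729 209.00282353]
0.07 [439.1177928  211.83589979]
0.085 [443.39018295 214.01633622]
time_s: 42.75
eef_pos: [0.4955, -0.3429, 0.1847]
eef_rot: [0.422, 3.112, -0.001]
force: [-0.3, 0.4, -0.1]
width: 0.0797
gripper_force: 0.0
[ 0.09 -0.29  7.42]
```

The nut's centre is at z≈0.049, below both the 0.068 limit and the shutter (0.078). I'll grip the ball and close.

```bash
python3 -m jog '{"dp":[[0.1,-0.3,3],[0.1,-0.3,6],[0.1,-0.3,7.2],[0.1,-0.3,7.2],[0.1,-0.3,7.2],[0.1,-0.3,7.2],[0.1,-0.3,7.2],[0.1,-0.3,7.2]],"roll":[0,0,0,0,0,0,0,0],"fingers":[8,8,8,8,3,2,2,2]}';python3 -m jog '{"dp":[[0,0,0],[0,0,0],[0,0,0],[0,0,0],[0,0,0],[0,0,0],[0,0,0],[0,0,0]],"roll":[0,0,0,5,15,25,35,45],"fingers":[2,2,2,2,2,2,2,2]}';python3 -m jog '{"dp":[[0,0,0],[0,0,0],[0,0,0],[0,0,0],[0,0,0],[0,0,0],[0,0,0],[0,0,0]],"roll":[10,20,30,40,46,49,49,49],"fingers":[2,2,2,2,2,2,2,2]}'; python3 -c "
from h import *
s=ctrl.state();print(s['qpos'].round(2),s['force'],s['torque'])"
```

```text
time_s: 43.75
eef_pos: [0.4932, -0.3458, 0.1119]
eef_rot: [0.423, 3.113, -0.0]
force: [-0.3, 0.3, -0.1]
width: 0.0443
gripper_force: 0.0
time_s: 44.75
eef_pos: [0.4935, -0.3442, 0.1118]
eef_rot: [-1.588, -2.71, -0.002]
force: [-0.4, 5.0, 2.8]
width: 0.0388
gripper_force: 30.0
time_s: 45.75
eef_pos: [0.4925, -0.3456, 0.1118]
eef_rot: [-2.565, -1.813, 0.0]
force: [-2.9, 2.2, 5.1]
width: 0.0387
gripper_force: 30.0
[ 0.32  0.61  0.3   1.99 -0.31  0.59  0.49] [-2.87746208  2.16491455  5.06986327] [0.37515623 0.73843105 0.01329524]
```

```bash
python3 -m jog '{"dp":[[0,0,0],[0,0,0],[0,0,0],[0,0,0],[0,0,-4],[0,0,-8],[0,0,-12],[0,0,-14]],"roll":[0,0,0,0,0,0,0,0],"fingers":[8,8,8,8,8,8,8,8]}';python3 -m jog '{"dp":[[6,0,0],[12,0,0],[18,0,0],[24,0,0],[24,0,0],[24,0,0],[24,0,0],[24,0,0]],"roll":[0,0,0,0,0,0,0,0],"fingers":[8,8,8,8,8,8,8,8]}'; python3 - <<'E'
from h import *
a=grab("top");b=grab("side")
z=lambda im,x,y,w,h,W,H:cv2.resize(im[y:y+h,x:x+w],(W,H),interpolation=cv2.INTER_CUBIC)
cv2.imwrite("pics/k11.png",np.hstack([z(a,390,180,72,72,400,400),z(b,320,285,90,90,400,400)]))
# colour through the port now against the shut picture at the start
g=[pix("top",[.545+.018*i,-.335+.018*j,.078]).round().astype(int) for i in(-1,0,1) for j in(-1,0,1)]
print([a[v,u].tolist() for u,v in g]); o=cv2.imread("pics/top0.png"); print([o[v,u].tolist() for u,v in g])
E
```

```text
time_s: 46.75
eef_pos: [0.4936, -0.3462, 0.2539]
eef_rot: [2.563, 1.812, 0.002]
force: [0.2, -0.6, -0.3]
width: 0.0801
gripper_force: 0.0
time_s: 47.75
eef_pos: [0.5728, -0.1209, 0.2517]
eef_rot: [2.567, 1.81, -0.0]
force: [0.3, 0.4, -0.7]
width: 0.0799
gripper_force: 0.0
[[126, 129, 127], [178, 192, 197], [179, 194, 199], [106, 113, 116], [177, 192, 197], [177, 192, 197], [100, 99, 96], [175, 190, 196], [155, 164, 164]]
[[120, 123, 121], [174, 189, 194], [174, 189, 193], [86, 92, 94], [172, 187, 192], [174, 188, 194], [77, 72, 68], [173, 187, 192], [151, 159, 161]]
```

The picture budget is used up, so I'll verify the shut position numerically against the start images (white line and shutter area).

```bash
python3 - <<'E'
from h import *
for n,c,r in(("top",(446,230),7),("side",(360,324),11)):
    for f in("0","2","now"):
        im=grab(n) if f=="now" else cv2.imread(f"pics/{n if f=='0' else n[0]}{f}.png")
        g=cv2.cvtColor(im,cv2.COLOR_BGR2GRAY).astype(float)
        yy,xx=np.mgrid[:400,:640]; m=(xx-c[0])**2+(yy-c[1])**2<(r-2)**2
        w=np.where(m,np.clip(g-60,0,None),0); cx,cy=(w*xx).sum()/w.sum(),(w*yy).sum()/w.sum()
        X,Y=xx-cx,yy-cy; ang=.5*np.arctan2(2*(w*X*Y).sum(),(w*(X*X-Y*Y)).sum())
        print(n,f,"line centroid",round(cx,2),round(cy,2),"dir",round(np.degrees(ang),1),"w",w.sum().round())
        ps=np.array([pix(n,[.545+a,-.335+b,.085]) for a in(-.03,.03) for b in(-.03,.03)]); lo,hi=ps.min(0).astype(int),ps.max(0).astype(int)
        if f=="0": ref=g
        else: d=np.abs(g-ref)[lo[1]:hi[1],lo[0]:hi[0]]; print("  port mean diff",d.mean().round(1),"max",d.max(),"n>25",(d>25).sum(),"of",d.size)
E
```

```text
top 0 line centroid 446.22 227.85 dir 67.4 w 218.0
top 2 line centroid 445.01 229.88 dir -15.1 w 293.0
  port mean diff 58.4 max 111.0 n>25 306 of 506
top now line centroid 446.39 227.33 dir 82.1 w 335.0
  port mean diff 5.2 max 29.0 n>25 6 of 506
side 0 line centroid 360.37 316.3 dir -30.2 w 298.0
side 2 line centroid 359.6 316.46 dir 34.8 w 235.0
  port mean diff 35.6 max 166.0 n>25 524 of 1786
side now line centroid 360.6 316.34 dir -19.0 w 409.0
  port mean diff 4.5 max 94.0 n>25 17 of 1786
```

```bash
python3 - <<'E'
from h import *
B=np.array([.4942,-.345,.13])
for n in("top","side"):
    for th in(0,.1,.15,.25,.4,1.57):
        u=.175+th; d=np.array([np.cos(u),np.sin(u),0])
        ps=[pix(n,B+.02*(np.cos(e)*np.array([0,0,1])+np.sin(e)*d)) for e in np.linspace(0,.9,5)]
        v=ps[-1]-ps[0]; print(n,th,np.mean(ps,0).round(1),np.degrees(np.arctan(v[1]/v[0])).round(1))
E
```

```text
top 0 [447.4 226.1] 72.1
top 0.1 [447.1 226.2] 66.6
top 0.15 [446.9 226.2] 63.9
top 0.25 [446.6 226.3] 58.5
top 0.4 [446.2 226.6] 50.5
top 1.57 [444.9 229.8] -9.8
side 0 [363.4 314.9] -18.1
side 0.1 [363.  314.6] -24.6
side 0.15 [362.8 314.5] -28.0
side 0.25 [362.4 314.2] -35.5
side 0.4 [361.7 313.9] -48.1
side 1.57 [356.3 314.4] 26.1
```

Both cameras put the knob at about 0 rad (side line at −19°, with −18° expected when fully shut). I'll hand the job in.

```bash
python3 -c "
from bench import ctrl
print(ctrl.close_job())"
```

```text
the job is handed in; nothing more can be done
None
```

I've handed the job in: all five nuts went through the port, the tongs are upright in their caddy, and the knob is back at about 0 rad (shut); no verdict came back.

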